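# Blow-dry the rinse cup

## Robot

A 6-joint arm with a two-finger parallel gripper is mounted at the origin on the work surface. World frame = base frame: x ahead of the robot, y to its left, z up, the work surface at z = 0. Lengths are in m, angles in rad, forces in N, time in s.
With the tool pointing down it reaches from about 0.275 to 1 m from the base axis. Payload 8.4 kg.
Tool frame: the origin (TCP) lies on the centre line of the jaws, within the pads' length; the fingertips stand 17 mm ahead of it and the grasp point (between the pads) lies 2 mm behind it (bot.tcp_to_tips is the z of the fingertips in the tool frame, in m); z points along the fingers, y is the line along which they close (so a half turn about z gives the same grasp; the last joint's range is limited). The gripper opens to 85 mm and grips with 20 to 120 N. Pads are 22 mm wide; open, the fingers measure 114 mm over their backs; the gripper's body (76 mm by 85 mm) begins 54 mm behind the grasp point. The pads swing forward as they close: fully open they stand 13 mm farther back than shut.
Start: joints at [1.151, 0.353, 1.633, -0, 1.155, -0.002], TCP at [0.254, 0.571, 0.248] pointing down, gripper open.
Joint ranges: [-2.63, 2.63], [-0.92, 2.1], [0.06, 2.66], [-1.3, 4.44], [0, 2.69], [-3.02, 3.02]. Speed limits (rad/s): [2.22, 2.22, 2.79, 3.14, 3.14, 3.14].

## Interface

Orientations are given as a unit quaternion [x, y, z, w].
In Python, from workcell import bot, hand, kinematics, get_obs, vision, hand_in gives the robot as it stands. The module is installed in compiled form; this text tells all that it offers. Calls block until the motion is done:
- bot.reach(position, orientation): joint-space move of the TCP to a pose.
- bot.servo_line(position, ori=None, velocity=0.15): straight line of the TCP; ori=None keeps the orientation; velocity is the mean speed in m/s.
- bot.goto_joints(angles): joint-space move.
- hand.move_gripper(opening, strength=None): finger opening in m; strength is the grip in N (None keeps the last); returns when the fingers have stopped.
- bot.dwell(seconds).
- kinematics.solve_ik(position, orientation): joint angles nearest the present ones, or None.
- get_obs(): the state.
- vision.read_camera(name): name is "scene" or "top" or "wrist"; returns a dict with "frame" (400x640x3 uint8, red, green, blue), "intrinsics" (3x3 intrinsics, pixels), "view" (4x4, takes a point from world to camera coordinates). Camera axes: x right, y down, z forward; pixel columns grow to the right and rows downward; lengths in m; the calibration is good to about 2 mm. A picture is of the moment at which its call begins. There is no depth.
A pose or a line that the arm cannot do raises bot.IKError and nothing moves.
- hand_in(): hands the job in; it is judged then, once.
The state is a dict: "time_s": time; "joint_pos": joint angles; "joint_vel": joint speeds; "joint_efforts": joint torques, N m; "position": TCP position; "orientation": TCP orientation; "wrist_force": force on the tool from outside, world axes, zero at the start; "ft_torque": the same for the moment, N m; "gripper_width": finger opening in m; "grip_force": force on a finger pad.
Only numpy, scipy, OpenCV 4.12 (cv2) and the standard library are available. Lean on these libraries where they do the work, as an engineer would, in place of code of your own. Each camera call takes 0.05 s, during which the arm holds its last target. There are 200 camera calls.

## Task

Dry the rinsed metal cup: take it off the sloping wire rack, set it upside down over the upright air peg of the cup dryer with its rim flat on the dryer's deck, and let go of it. Then pull the dryer's spring-return air slide out by its upright grip until the slide is in line with the pointer clamped on the rail beside it, and finish while still holding it there, with the cup left standing on the peg. Leave the ink bottle, ink-cap tray, soap bottle and tape roll where they are.

Things in the scene. Friction and masses are not known exactly. Their poses are not given: they have to be found in the camera images.
- cup: Straight-sided metal cup, 56 mm outside diameter, 78 mm tall, wall 3 mm, floor 4 mm, about 90 g. Origin: centre of the outside of its closed bottom; z runs along its axis from the bottom to the open mouth. It starts lying on the wire rack, mouth downhill, axis sloping 20 degrees (0.35 rad) below level and 75 mm above the table at mid-length; its sides are free to grip.
- drain_rack: Fixed steel rack carrying the cup: base plate 130 x 75 x 8 mm; two 6 mm wires 36 mm apart under the cup, sloping 20 degrees down towards the rack's +x, with upturned stops 15 mm high at the mouth. The wires' upper ends are 70 mm above the table. Origin: centre of its underside, on the table, below the cup's mid-length; z up.
- dryer: Fixed white cup dryer, housing 140 mm (x, from -60 to +80 mm) x 120 mm (y) x 35 mm tall; its flat top is the deck. The air peg stands over its origin; the slide comes out of its -x face, towards the robot. Origin: on the table, under the peg's axis; z up.
- peg_foot (a point): On the air peg's axis at the deck's surface, 35 mm above the table; axes as the dryer's. The metal peg is 30 mm thick and rises 58 mm above the deck to a rounded tip; collar at its foot 44 mm wide, 4 mm high, coned up to the peg at 10 mm. The cup (50 mm inside, 74 mm deep) goes over it until its rim stands on the deck, its bottom then 78 mm above this point.
- air_slide: Air slide: rod with a plain metal upright grip, 12 mm thick (x), 26 mm wide (y), from 28 to 90 mm above the table. Origin: on the table plane below the grip's middle; axes as the dryer's. At rest it is 100 mm from the peg's axis; it pulls straight out along the dryer's -x, 60 mm at most, with about 5 N at the start, 10 N at 45 mm, and springs back. An index finger beside it points to the rail.
- pointer: The mark: small steel clamp with a 3 mm fin on the fixed rail beside the slide, 45 mm to the dryer's +y from the slide's line; its top is 37 mm, the rail's 24 mm above the table. Origin: on the table plane below the fin; axes as the dryer's. The slide is at the mark when both origins have the same dryer-x: 28 to 45 mm out, different each time. It does not block the slide.
- ink_bottle: Bystander: small white ink bottle with a black cap, 36 mm diameter, 100 mm tall, upright; origin at the centre of its underside.
- cap_tray: Bystander: flat steel tray 50 x 85 mm with six black ink caps, 22 mm tall; origin at the centre of its underside.
- soap_bottle: Bystander: grey soap bottle with a white cap, 60 mm diameter, 170 mm tall, upright; origin at the centre of its underside.
- tape_roll: Bystander: flat paper tape roll, 80 mm diameter, 25 mm tall, lying; origin at the centre of its underside.
Mind the look-alikes: they are no part of the job. There is more than one size of the cup; the job needs the middle-sized.

How it is judged:
By the outcome, as a careful person would: the job done as asked, in the order asked, and still so for the second after the job is handed in, while the arm keeps its last pose, push and grip.
It also fails if it takes over 48 s, if anything falls off the work surface, if the arm or the gripper's body presses on something with over 40 N, if the wrist force passes 120 N, or if a joint passes its speed limit or range.

## Working session

There is one attempt and no reset: what is moved stays moved. The work goes in short steps, each a Python script; the robot and the scene stay as the last script left them, time stands still between calls to the robot, and variables do not carry over. Pictures are saved under pics/ and viewed, at most 10 in all, crops included, and the job is handed in when it is done.

```bash
mkdir -p pics; cat > h.py <<'E'
import numpy as np, cv2
from workcell import bot, hand, kinematics, get_obs, vision, hand_in
def snap(n,f):
    d=vision.read_camera(n); cv2.imwrite('pics/'+f,cv2.cvtColor(d['frame'],cv2.COLOR_RGB2BGR)); np.savez('pics/'+f[:-4]+'.npz',K=d['intrinsics'],V=d['view']); return d
def load(f): return np.load('pics/'+f+'.npz')
def ray(c,uv):
    K,V=c['K'],c['V']; d=V[:3,:3].T@np.linalg.solve(K,[uv[0],uv[1],1.]); return -V[:3,:3].T@V[:3,3], d/np.linalg.norm(d)
def plane(c,uv,z):
    o,d=ray(c,uv); return o+d*(z-o[2])/d[2]
def proj(c,p):
    q=c['V'][:3,:3]@np.asarray(p)+c['V'][:3,3]; q=c['K']@q; return q[:2]/q[2]
E
python3 - <<'E'
from h import *
for n in ('scene','top'):
    d=snap(n,n+'0.png'); V=d['view']; print(n,-V[:3,:3].T@V[:3,3],V[2,:3],d['intrinsics'][0])
print(get_obs()['orientation'])
E
```

```text
scene [ 1.29636554 -0.41690514  0.74282452] [-0.66925599  0.37880899 -0.6392184 ] [458.59386016   0.         324.87021364]
top [0.52588736 0.00699337 1.27421336] [ 0.06074633 -0.02423848 -0.9978589 ] [421.50610109   0.         314.92771537]
[ 2.07360510e-01  9.78264392e-01 -6.18418643e-04 -1.27446453e-04]
```

View pics/scene0.png

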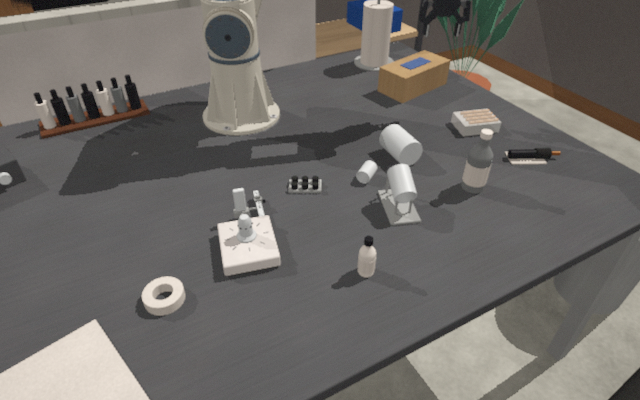

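View pics/top0.png

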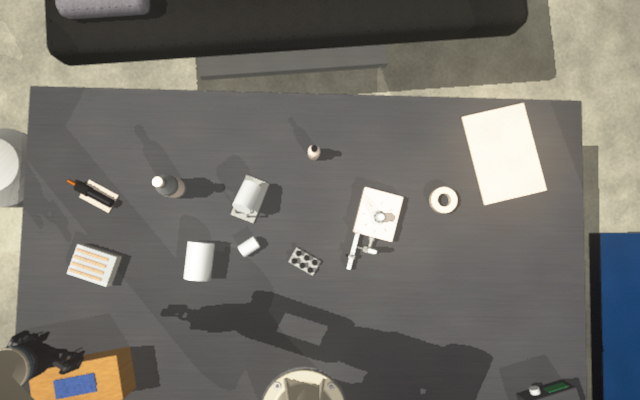

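The scene view shows the rack with the cup at about (400,190), the dryer at (248,245), and decoy cups (a larger one at (400,145), a smaller one at (367,172)). In the top view the rack is at (250,198) and the dryer at (378,213), with the slide grip near (368,250). I'll enlarge the top view.

```bash
python3 - <<'E'
from h import *
im=cv2.imread('pics/top0.png')
a=cv2.resize(im[165:235,220:287],None,fx=6,fy=6,interpolation=cv2.INTER_CUBIC)
b=cv2.resize(im[180:280,340:410],None,fx=5.5,fy=5.5,interpolation=cv2.INTER_CUBIC)
H=max(a.shape[0],b.shape[0]); o=np.zeros((H,a.shape[1]+b.shape[1],3),np.uint8); o[:a.shape[0],:a.shape[1]]=a; o[:b.shape[0],a.shape[1]:]=b
cv2.imwrite('pics/crop1.png',o); print(o.shape,a.shape)
c=load('top0')
for n,uv,z in (('cup',(252,194),.09),('rack',(249,199),.03),('tip',(380,216),.093),('grip',(370,251),.09),('ink',(314,153),.1),('tray',(305,261),.01),('soap',(158,180),.17),('tape',(443,200),.025),('big',(199,261),.05),('small',(249,247),.03)): print(n,plane(c,uv,z).round(3))
E
```

```text
(550, 787, 3) (420, 402, 3)
cup [0.631 0.156 0.09 ]
rack [0.621 0.172 0.03 ]
tip [ 0.576 -0.205  0.093]
grip [ 0.478 -0.179  0.09 ]
ink [ 0.75  -0.016  0.1  ]
tray [0.441 0.003 0.01 ]
soap [0.655 0.391 0.17 ]
tape [ 0.631 -0.407  0.025]
big [0.438 0.307 0.05 ]
small [0.48  0.168 0.03 ]
```

View pics/crop1.png

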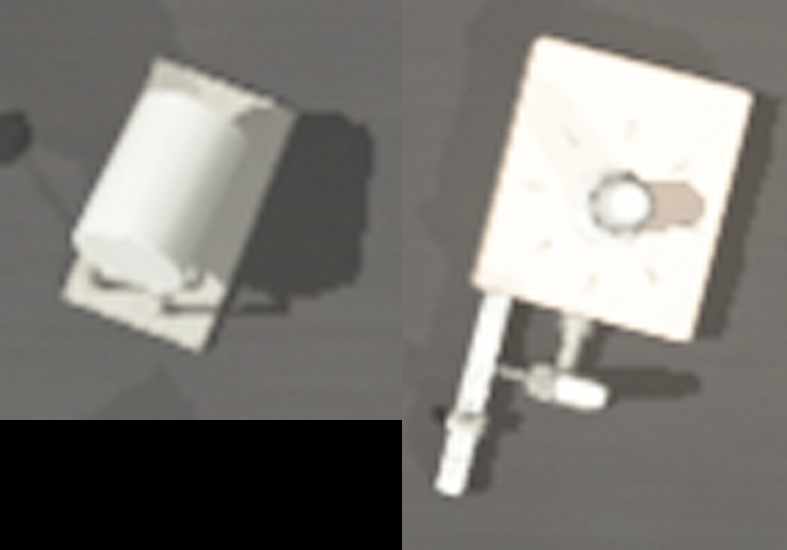

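The crop shows the cup's closed bottom at the near left (130,262), so the bottom points uphill towards the robot and the mouth points away. The rack yaw is about -21°. The peg is at (622,203), the grip at about (575,390), the index finger tip at (497,370), and the clamp on the rail at (465,420). Next I'll take wrist views over both.

```bash
cat >> h.py <<'E'
from scipy.spatial.transform import Rotation as Rn
def q_of(z,y):
    z=np.array(z,float); z/=np.linalg.norm(z); y=np.array(y,float); y-=z*(y@z); y/=np.linalg.norm(y)
    return Rn.from_matrix(np.c_[np.cross(y,z),y,z]).as_quat()
def ang(a,el=0): return np.array([np.cos(a)*np.cos(el),np.sin(a)*np.cos(el),np.sin(el)])
E
python3 - <<'E'
from h import *
def best(p,z,y):
    o=get_obs()['joint_pos']; r=[]
    for s in (1,-1):
        q=q_of(z,np.array(y)*s); j=kinematics.solve_ik(p,q)
        if j is not None: r.append((np.abs(np.array(j)-o).max(),s,np.round(j,2)))
    return r
psi=np.radians(-21)
# cup grasp feasibility
for d in (0,15,25,35,45):
    y=ang(psi+np.pi/2); print(d,best([.61,.165,.085],ang(psi,-np.radians(20+d)),y))
    for az in (-90,-45,0,45,90,180):
        a=np.radians(az); print('   f',az,[(s,list(j)) for _,s,j in best([.576,-.205,.10],ang(a,-np.radians(90+d)),ang(a+np.pi/2))])
print('g',best([.47,-.18,.075],[0,0,-1],ang(np.radians(-14))))
for p,yy,f in (([.52,.17,.28],psi+np.pi/2,'w_cup.png'),([.44,-.17,.28],np.radians(-14)+np.pi/2,'w_dry.png')):
    r=min(best(p,[0,0,-1],ang(yy)),key=lambda t:t[0]); bot.goto_joints(r[2]); d=snap('wrist',f); o=get_obs(); V=d['view']
    print(o['time_s'],np.round(o['position'],3),(-V[:3,:3].T@V[:3,3]).round(3),V[2,:3].round(2))
cv2.imwrite('pics/w.png',np.hstack([cv2.imread('pics/w_cup.png')[:, 120:520],cv2.imread('pics/w_dry.png')[:,120:520]]))
E
```

```text
0 [(np.float64(4.265488403378218), 1, array([0.7 , 0.79, 2.19, 4.27, 1.15, 1.42])), (np.float64(4.265488403378219), -1, array([ 0.7 ,  0.79,  2.19,  4.27,  1.15, -1.72]))]
   f -90 [(1, [np.float64(-0.34), np.float64(0.5), np.float64(1.78), np.float64(-0.0), np.float64(0.86), np.float64(-0.34)]), (-1, [np.float64(-0.34), np.float64(0.5), np.float64(1.78), np.float64(-0.0), np.float64(0.86), np.float64(2.8)])]
   f -45 [(1, [np.float64(-0.34), np.float64(0.5), np.float64(1.78), np.float64(-0.0), np.float64(0.86), np.float64(-1.13)]), (-1, [np.float64(-0.34), np.float64(0.5), np.float64(1.78), np.float64(-0.0), np.float64(0.86), np.float64(2.01)])]
   f 0 [(1, [np.float64(-0.34), np.float64(0.5), np.float64(1.78), np.float64(-0.0), np.float64(0.86), np.float64(-1.92)]), (-1, [np.float64(-0.34), np.float64(0.5), np.float64(1.78), np.float64(-0.0), np.float64(0.86), np.float64(1.23)])]
   f 45 [(1, [np.float64(-0.34), np.float64(0.5), np.float64(1.78), np.float64(0.0), np.float64(0.86), np.float64(-2.7)]), (-1, [np.float64(-0.34), np.float64(0.5), np.float64(1.78), np.float64(0.0), np.fl
[... 6379 characters left out ...]
 np.float64(-2.37)]), (-1, [np.float64(0.04), np.float64(0.61), np.float64(1.88), np.float64(-1.0), np.float64(0.99), np.float64(0.77)])]
   f 180 [(1, [np.float64(-0.54), np.float64(0.46), np.float64(2.26), np.float64(2.19), np.float64(0.46), np.float64(-1.07)]), (-1, [np.float64(-0.54), np.float64(0.46), np.float64(2.26), np.float64(2.19), np.float64(0.46), np.float64(2.07)])]
g [(np.float64(1.5193336981263488), 1, array([-0.37,  0.41,  2.02, -0.  ,  0.71, -0.12])), (np.float64(3.0196446882497465), -1, array([-0.37,  0.41,  2.02, -0.  ,  0.71,  3.02]))]
1.9167 [0.519 0.169 0.279] [0.446 0.197 0.404] [ 0.28 -0.11 -0.95]
3.275 [ 0.443 -0.169  0.28 ] [ 0.366 -0.151  0.405] [ 0.3  -0.07 -0.95]
```

View pics/w.png

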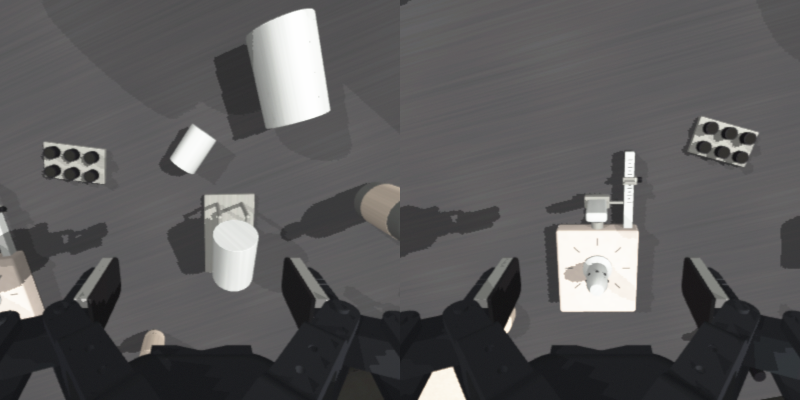

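The wrist views, with the crop x offset, show the following:
- **Cup view:** the cup is at about (355,255), with its bottom face centre near (356,234).
- **Dryer view:** the deck spans (277–358, 226–311), the peg tip is near (318,287), the grip is near (317,208), and the pointer fin is near (352,181).

I'll compute poses and zoom once more.

```bash
python3 - <<'E'
from h import *
im=cv2.imread('pics/w_dry.png'); g=im.min(2); c=load('w_dry')
sub=np.zeros_like(g); sub[222:316,265:370]=g[222:316,265:370]
m=(sub>150).astype(np.uint8); m=cv2.morphologyEx(m,cv2.MORPH_OPEN,np.ones((9,9),np.uint8))
cn=max(cv2.findContours(m,cv2.RETR_EXTERNAL,cv2.CHAIN_APPROX_NONE)[0],key=cv2.contourArea)
P=np.array([plane(c,p+.0,.035)[:2] for p in cn[:,0]]).astype(np.float32)*1000
r=cv2.minAreaRect(P); print('deck',r, cv2.boxPoints(r).round(1).tolist())
t=load('top0')
for f,cc,pts in (('plate',t,[(245.8,174.5),(269.5,184.2),(230.8,214.5),(254.2,223.3)]),):
    Q=np.array([plane(cc,p,.008)[:2] for p in pts]); print(f,Q.round(3).tolist(),Q.mean(0), np.degrees(np.arctan2(*(Q[0]-Q[2]+Q[1]-Q[3])[::-1])))
# cup bottom centre: ray onto z=0.075+.039 sin20
w=load('w_cup')
print('bot',plane(t,(241.7,208.7),.0883),plane(w,(356.5,234),.0883))
i2=cv2.imread('pics/w_cup.png')
a=cv2.resize(im[145:235,305:375],None,fx=6,fy=6,interpolation=cv2.INTER_CUBIC)
b=cv2.resize(i2[185:300,320:385],None,fx=5.5,fy=5.2,interpolation=cv2.INTER_CUBIC)
H=max(a.shape[0],b.shape[0]); o=np.zeros((H,a.shape[1]+b.shape[1],3),np.uint8); o[:a.shape[0],:a.shape[1]]=a; o[:b.shape[0],a.shape[1]:]=b
cv2.imwrite('pics/crop2.png',o); print(o.shape,a.shape)
E
```

```text
deck ((577.0713500976562, -208.04638671875), (119.20574951171875, 149.22866821289062), 76.18980407714844) [[490.3999938964844, -248.10000610351562], [635.2999877929688, -283.70001220703125], [663.7999877929688, -168.0], [518.7999877929688, -132.39999389648438]]
plate [[0.697, 0.186], [0.669, 0.114], [0.575, 0.228], [0.55, 0.157]] [0.62295575 0.17134803] -19.23400007742879
bot [0.58916938 0.18362865 0.0883    ] [0.58977626 0.18821263 0.0883    ]
(598, 778, 3) (540, 420, 3)
```

View pics/crop2.png

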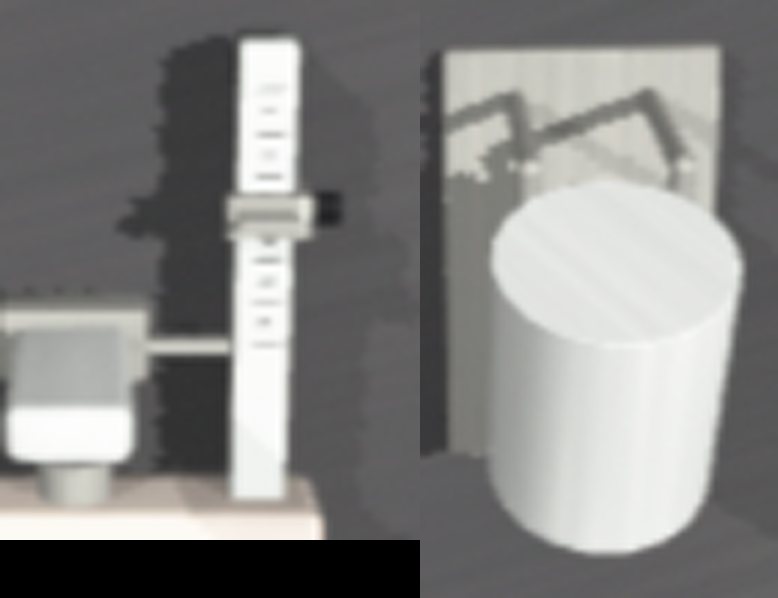

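The left crop shows the grip top at px (316.7,216.7), the index finger tip at (343,202.5) and the fin at about (349,180.5). The right crop shows the cup's bottom face centred at about (617,265), which is px (355.8,236).

```bash
python3 - <<'E'
from h import *
c=load('w_dry'); t=load('top0'); w=load('w_cup'); yaw=np.radians(-13.8); ex=ang(yaw)[:2]; ey=ang(yaw+np.pi/2)[:2]
tip=[plane(c,(318,287),.093),plane(t,(380.1,216.5),.093)]; print('tip',tip)
o=np.array([.5719,-.2068])
def D(cc,uv,z): v=plane(cc,uv,z)[:2]-o; return (np.r_[v@ex,v@ey]*1000).round(1)
print('grip',D(c,(316.7,216.7),.09),D(t,(372,251.3),.09))
for z in (.024,.03,.037): print(z,'finger',D(c,(343.3,202.5),z),'fin',D(c,(349.2,180.5),z))
print('bot',plane(w,(355.8,236),.0883))
# wrist plate corners
Q=np.array([plane(w,(320+x/5.5,185+y/5.2),.008)[:2] for x,y in ((443-420,47),(720-420,45))]);print('near edge',Q, Q.mean(0)+.065*ang(np.radians(-19.5))[:2],np.degrees(np.arctan2(*(Q[1]-Q[0])[::-1])))
E
```

```text
tip [array([ 0.56929703, -0.2045162 ,  0.093     ]), array([ 0.57508761, -0.20574311,  0.093     ])]
grip [-98.8   0.3] [-97.5  -0.9]
0.024 finger [-96.4  37.4] fin [-128.4   44.8]
0.03 finger [-98.2  36.9] fin [-129.7   44.2]
0.037 finger [-100.3   36.3] fin [-131.3   43.4]
bot [0.59198968 0.18654003 0.0883    ]
near edge [[0.54876584 0.16256267]
 [0.57504569 0.23175842]] [0.62317746 0.1754631 ] 69.20372707496911
```

```bash
cat >> h.py <<'E'
psi=np.radians(-20.3); d45=np.radians(45); cax=ang(psi,np.radians(-20)); mid=np.array([.6235,.1735,.075])
def st(t=''):
    o=get_obs(); print(t,round(o['time_s'],2),np.round(o['position'],4),'F',np.round(o['wrist_force'],1),'w',round(o['gripper_width'],4),'g',np.round(o['grip_force'],1),flush=True)
def cup_over(xy,lift,az):  # tool pose with cup upside down, rim 'lift' above deck
    z=ang(az,-(np.pi/2+d45)); return np.r_[xy,.088+lift]+.002*z, q_of(z,ang(az+np.pi/2))
E
python3 - <<'E'
from h import *
z=ang(psi,-np.radians(20)-d45); q=q_of(z,ang(psi+np.pi/2)); G=mid-.014*cax+.002*z
bot.reach(G-.11*z,q); st('pre')
bot.servo_line(G,velocity=.12); st('at')
hand.move_gripper(.03,60); st('gr')
bot.servo_line(G+[0,0,.2],velocity=.2); st('up')
p,qq=cup_over([.572,-.206],.12,np.radians(-60))
print(kinematics.solve_ik(p,qq))
bot.reach(p,qq); st('over')
print(np.abs(Rn.from_quat(get_obs()['orientation']).as_matrix()-Rn.from_quat(qq).as_matrix()).max())
snap('scene','s1.png'); snap('top','t1.png')
a=cv2.imread('pics/s1.png')[100:300,160:360]; b=cv2.imread('pics/t1.png')[150:290,310:450]
cv2.imwrite('pics/o1.png',np.hstack([cv2.resize(a,(400,400),interpolation=2),cv2.resize(b,(400,400),interpolation=2)]))
E
```

```text
pre 4.75 [0.5685 0.1935 0.1779] F [-0.3 -0.5  0.8] w 0.0855 g 0.0
at 5.82 [0.6121 0.1779 0.0785] F [ 0.2 -0.4 -0.1] w 0.0858 g 0.0
gr 6.21 [0.6124 0.1785 0.0791] F [-2.7  0.9  5.4] w 0.055 g 62.0
up 7.36 [0.6112 0.1775 0.2764] F [ 0.7 -0.4 -1. ] w 0.0551 g 63.4
[-0.53407622  0.73964292  1.30296963  0.36446841  1.80015538 -1.10512318]
over 8.82 [ 0.5717 -0.2035  0.2067] F [-0.1  0.3 -0.4] w 0.0549 g 63.5
0.0015197297054884151
```

View pics/o1.png

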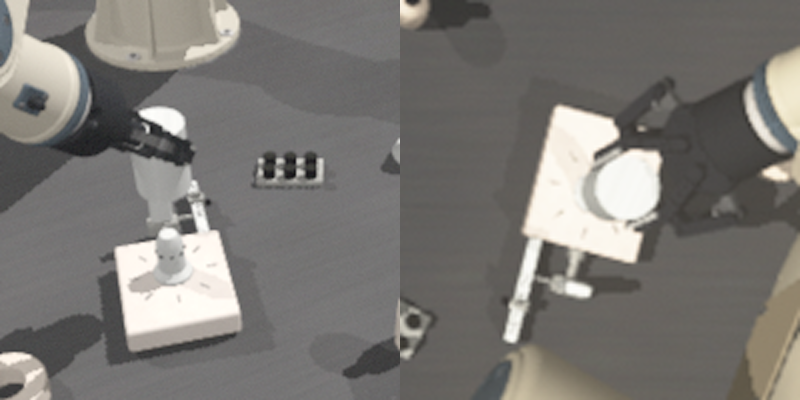

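The cup hangs inverted above the peg. In the scene crop the cup is at about (162,160) and the peg at (170,245). In the top crop the cup's bottom disc is at (628,187). I'll check the numbers against the calibration.

```bash
python3 - <<'E'
from h import *
s=load('s1'); t=load('t1'); w=load('w_dry')
def blob(f,x0,y0,x1,y1,th):
    g=cv2.imread('pics/'+f)[:,:,:].min(2)[y0:y1,x0:x1]; return g
im=cv2.imread('pics/t1.png').min(2)
g=cv2.GaussianBlur(cv2.resize(im[185:245,360:420],None,fx=8,fy=8,interpolation=2),(9,9),0)
c=cv2.HoughCircles(g,cv2.HOUGH_GRADIENT,1,200,param1=80,param2=15,minRadius=85,maxRadius=125); 
for k in c[0][:2]: u=(k[0]/8+360,k[1]/8+185); print('cup top',u,k[2]/8,plane(t,u,.233))
p=np.array([.572,-.206])
print('pred top-face px',proj(t,[*p,.233]),'radius exp',.028*421.5/(1.274-.233))
f=lambda q:((np.array(q)-[160,100])*2).round(1)
print('scene crop px: cup top',f(proj(s,[*p,.233])),'rim c',f(proj(s,[*p,.155])),'tip',f(proj(s,[*p,.093])),'foot',f(proj(s,[*p,.035])))
for dx,dy in((.08,.06),(.08,-.06),(-.06,-.06)):
    e=ang(np.radians(-13.8))[:2];n=ang(np.radians(76.2))[:2]; print(f(proj(s,[*(p+dx*e+dy*n),.035])), proj(load('top0'),[*(p+dx*e+dy*n),.035]))
sc=cv2.imread('pics/s1.png').min(2)
for y in (215,220): print(y,sc[y,232:260].tolist())
print(sc[165,220:262].tolist())
E
```

```text
cup top (np.float32(386.9375), np.float32(214.1875)) 13.7875 [ 0.57535326 -0.19752263  0.233     ]
pred top-face px [390.32222131 215.60671798] radius exp 11.337175792507205
scene crop px: cup top [152.1 122.5] rim c [160.9 185.3] tip [167.3 230.7] foot [172.8 269.9]
[240.  310.6] [363.80778642 186.9901714 ]
[125.3 332.4] [402.84489757 197.46633281]
[113.1 244.1] [391.24849093 243.23470247]
215 [117, 117, 119, 123, 121, 119, 120, 135, 205, 230, 242, 246, 248, 248, 242, 225, 171, 120, 107, 86, 75, 75, 76, 74, 74, 75, 125, 213]
220 [95, 126, 142, 169, 201, 194, 175, 174, 174, 174, 177, 180, 182, 188, 195, 200, 203, 207, 207, 228, 241, 242, 243, 243, 243, 241, 242, 241]
[46, 53, 49, 48, 48, 52, 70, 84, 83, 78, 75, 78, 93, 201, 171, 45, 41, 48, 54, 51, 46, 104, 130, 160, 193, 231, 246, 248, 243, 223, 196, 187, 168, 128, 113, 113, 115, 114, 114, 112, 114, 115]
```

```bash
python3 - <<'E'
from h import *
s=load('s1'); t=load('t1'); p=[.572,-.206]
a=cv2.resize(cv2.imread('pics/s1.png')[145:245,215:273],None,fx=6,fy=6,interpolation=2)
b=cv2.resize(cv2.imread('pics/t1.png')[190:242,360:412],None,fx=8,fy=8,interpolation=2)
T=np.linspace(0,2*np.pi,60)
def ring(img,c,ctr,r,off,k,col):
    P=np.array([(proj(c,[ctr[0]+r*np.cos(x),ctr[1]+r*np.sin(x),ctr[2]])-off+.5)*k for x in T]).astype(int); cv2.polylines(img,[P],True,col,1)
for z,r,col in((.233,.028,(0,0,255)),(.155,.028,(0,0,255)),(.035,.022,(0,200,0)),(.07,.015,(0,200,0))):
    ring(a,s,[*p,z],r,np.array([215,145]),6,col); 
    if z!=.155 : ring(b,t,[*p,z],r,np.array([360,190]),8,col)
o=np.zeros((600,a.shape[1]+b.shape[1],3),np.uint8); o[:,:a.shape[1]]=a; o[:b.shape[0],a.shape[1]:]=b
cv2.imwrite('pics/o2.png',o); print(o.shape,a.shape)
E
```

```text
(600, 764, 3) (600, 348, 3)
```

View pics/o2.png

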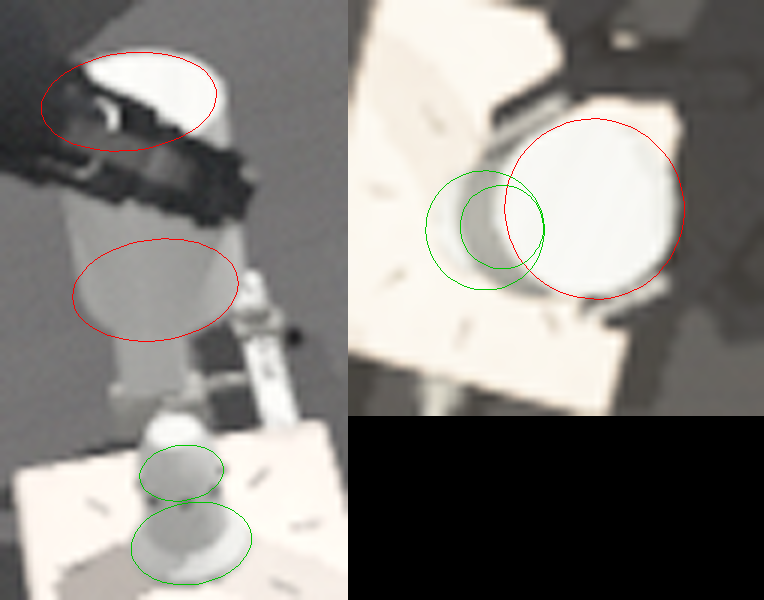

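The overlay shows the peg rings matching well. The cup's rim ring matches to about 1 mm, but the cup's top sits about 3–4 mm towards +y, a tilt of about 2.5°. I'll correct that tilt and lower the cup under force watch.

```bash
cat >> h.py <<'E'
AZ=np.radians(-60); P0=np.array([.572,-.206])
def cup2(lift,xy=P0,tilt=np.radians(2.5)):
    p,q=cup_over(xy,lift,AZ); r=Rn.from_rotvec(ang(AZ+np.pi/2)*tilt); c=np.r_[xy,.035+lift]
    return c+r.apply(p-c),(r*Rn.from_quat(q)).as_quat()
E
python3 - <<'E'
from h import *
p,q=cup2(.075); bot.servo_line(p,q,velocity=.1); bot.dwell(.2); st('a')
f0=np.array(get_obs()['wrist_force'])
for l in list(np.arange(.065,.010,-.01))+list(np.arange(.012,-.0121,-.002)):
    p,q=cup2(l); bot.servo_line(p,q,velocity=.06); o=get_obs(); f=np.array(o['wrist_force'])-f0
    print(round(l,4),round(o['time_s'],2),np.round(f,1),np.round(np.array(o['position'])-p,4))
    if f[2]>8 or np.hypot(f[0],f[1])>12: break
snap('scene','s2.png'); snap('top','t2.png')
a=cv2.resize(cv2.imread('pics/s2.png')[170:280,210:290],None,fx=5,fy=5,interpolation=2)
b=cv2.resize(cv2.imread('pics/t2.png')[180:262,350:420],None,fx=5,fy=5,interpolation=2)
o=np.zeros((550,a.shape[1]+b.shape[1],3),np.uint8); o[:,:a.shape[1]]=a; o[:b.shape[0],a.shape[1]:]=b; cv2.imwrite('pics/o3.png',o)
E
```

```text
a 9.72 [ 0.5727 -0.2069  0.1623] F [-1.2  1.2 -1.1] w 0.0554 g 63.5
0.065 10.03 [ 1.4 -0.4  0.1] [-0.0003  0.0002 -0.0005]
0.055 10.35 [ 2.  -1.4  0.4] [-0.0003  0.0001 -0.0006]
0.045 10.67 [ 1.  -1.1  0.9] [-0.0002  0.0002 -0.0005]
0.035 10.98 [ 1.  -1.1  0.3] [-0.0003  0.0001 -0.0005]
0.025 11.3 [ 1.9 -1.4  0.2] [-0.0003  0.0002 -0.0005]
0.015 11.62 [ 0.1 -1.2  0.6] [-0.0003  0.0002 -0.0005]
0.012 11.87 [ 0.7 -1.2  0.1] [-0.0001  0.0001 -0.0001]
0.01 12.12 [ 2.3 -0.7  0.9] [-0.0001  0.     -0.0001]
0.008 12.37 [ 1.3 -1.5  2.4] [ 0.0002 -0.0001  0.0001]
0.006 12.62 [ 2.2 -2.4  7.1] [ 0.0005 -0.0003  0.0009]
0.004 12.87 [ 3.  -4.5 12.9] [ 0.0008 -0.0005  0.0018]
```

View pics/o3.png

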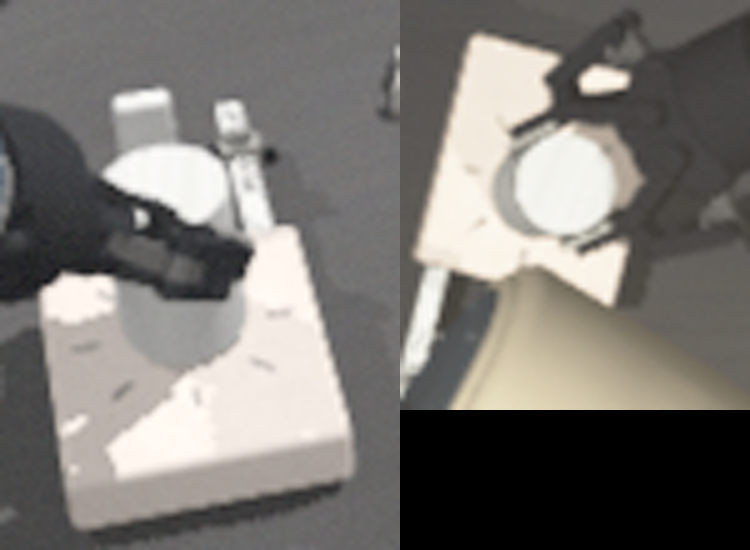

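The cup sits over the peg, with the rim's lowest edge at about (180,367) in the left crop, px (246,243.4). I'll check the rim height numerically.

```bash
python3 - <<'E'
from h import *
s=load('s2'); T=np.linspace(0,2*np.pi,90)
for z in (.035,.039,.042,.113,.117,.120):
    P=np.array([proj(s,[P0[0]+.028*np.cos(x),P0[1]+.028*np.sin(x),z]) for x in T]); print(z,'rows',P[:,1].min().round(1),P[:,1].max().round(1),'cols',P[:,0].min().round(1),P[:,0].max().round(1))
g=cv2.imread('pics/s2.png').astype(int).sum(2)//3
for c in (244,247,250): print(c,'bottom 236..250',g[236:251,c].tolist(),'top',g[192:206,c].tolist())
E
```

```text
0.035 rows 226.4 243.9 cols 233.6 259.1
0.039 rows 225.1 242.6 cols 233.4 259.0
0.042 rows 224.1 241.6 cols 233.3 258.9
0.113 rows 199.8 217.0 cols 229.2 256.0
0.117 rows 198.4 215.6 cols 229.0 255.9
0.12 rows 197.3 214.5 cols 228.8 255.7
244 bottom 236..250 [157, 158, 156, 158, 158, 158, 156, 155, 171, 182, 181, 215, 209, 215, 243] top [145, 151, 163, 165, 157, 161, 184, 229, 247, 247, 246, 247, 247, 246]
247 bottom 236..250 [155, 156, 157, 155, 155, 155, 155, 155, 195, 237, 249, 248, 249, 249, 248] top [114, 114, 113, 113, 112, 112, 125, 217, 244, 244, 244, 244, 244, 243]
250 bottom 236..250 [153, 154, 156, 156, 155, 150, 153, 212, 232, 234, 237, 240, 240, 237, 232] top [114, 112, 116, 115, 113, 114, 114, 158, 226, 246, 246, 247, 246, 246]
```

The rim's lower edge reads row 244 (243.9 predicted for the deck) and the top edge row 199, so the cup stands flat on the deck. I'll release, retreat and take hold of the slide.

```bash
cat >> h.py <<'E'
yd=np.radians(-13.8); ex=ang(yd); qd=q_of([0,0,-1],ex)
def slide(dx,z=.068): return np.r_[P0,z]+ex*(-.100+dx)
E
python3 - <<'E'
from h import *
p,q=cup2(.0065); bot.servo_line(p,q,velocity=.05); st('pre-rel')
hand.move_gripper(.075); st('open')
z=Rn.from_quat(q).apply([0,0,1]); bot.servo_line(p-.14*z,velocity=.15); st('back')
bot.reach(p-.14*z+[-.08,.06,.12],qd) ; hand.move_gripper(.045)
bot.reach(slide(0,.19),qd); bot.dwell(.2); st('above')
d=snap('wrist','w3.png'); V=d['view']; print((-V[:3,:3].T@V[:3,3]).round(3),V[2,:3].round(2)); snap('top','t3.png'); snap('scene','s3.png')
a=cv2.resize(cv2.imread('pics/w3.png'),(512,320)); b=cv2.resize(cv2.imread('pics/s3.png')[160:280,195:295],None,fx=2.6,fy=2.6,interpolation=2)
o=np.zeros((320,512+b.shape[1],3),np.uint8); o[:,:512]=a; o[:b.shape[0],512:]=b[:320]; cv2.imwrite('pics/o4.png',o)
E
```

```text
pre-rel 13.22 [ 0.5727 -0.2068  0.0937] F [ 1.1 -2.2  5.3] w 0.0553 g 63.7
open 13.55 [ 0.5721 -0.2065  0.0926] F [-0.5  0.4  0.2] w 0.0751 g 0.0
back 14.63 [ 0.6236 -0.2957  0.1871] F [ 0.   0.5 -0.1] w 0.0747 g 0.0
above 16.78 [ 0.4767 -0.1831  0.1915] F [0.3 0.4 0.3] w 0.0449 g 0.0
[ 0.494 -0.108  0.317] [-0.07 -0.3  -0.95]
```

View pics/o4.png

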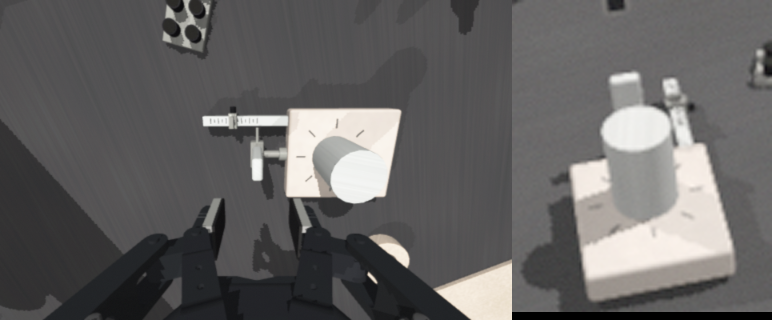

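The wrist view shows the slide grip at (257,160), the index finger at (257,130), the pointer clamp at (235,120), and the cup free-standing on the deck. I'll grip the slide and pull it the first estimate of 31 mm.

```bash
python3 - <<'E'
from h import *
bot.servo_line(slide(0),qd,velocity=.12); st('down')
hand.move_gripper(.0,80); st('grip'); g0=np.array(get_obs()['position'])
snap('wrist','w4.png')
bot.servo_line(g0-.031*ex,velocity=.05); bot.dwell(.3); st('pulled'); print('moved',(np.array(get_obs()['position'])-g0)@ex)
snap('wrist','w5.png')
a=[cv2.resize(cv2.imread('pics/w%d.png'%k)[60:200,220:400],None,fx=n,fy=n,interpolation=2) for k,n in ((4,2),(5,4.4))]
for k in (4,5):
    c=load('w%d'%k); print(k,[proj(c,[*(P0+ex[:2]*X+ang(yd+np.pi/2)[:2]*Y),Z]).round(1).tolist() for X,Y,Z in ((-.1,.045,.037),(-.131,.045,.037),(-.1,.035,.03),(-.131,.035,.03))])
cv2.imwrite('pics/o5.png',a[1][:600]); print(a[1].shape)
E
```

```text
down 18.1 [ 0.4754 -0.1823  0.0686] F [-0.3 -1.4  0.4] w 0.0452 g 0.0
grip 18.49 [ 0.4765 -0.1826  0.0688] F [ 5.5 -0.5  4.6] w 0.0108 g 78.4
pulled 19.57 [ 0.4479 -0.1757  0.0689] F [ 8.  -1.1 -8.3] w 0.0112 g 77.8
moved -0.029449370229110143
4 [[318.8, 176.5], [264.6, 176.6], [318.9, 190.4], [267.7, 190.5]]
5 [[370.4, 176.3], [316.2, 176.4], [367.5, 190.2], [316.4, 190.3]]
(616, 792, 3)
```

View pics/o5.png

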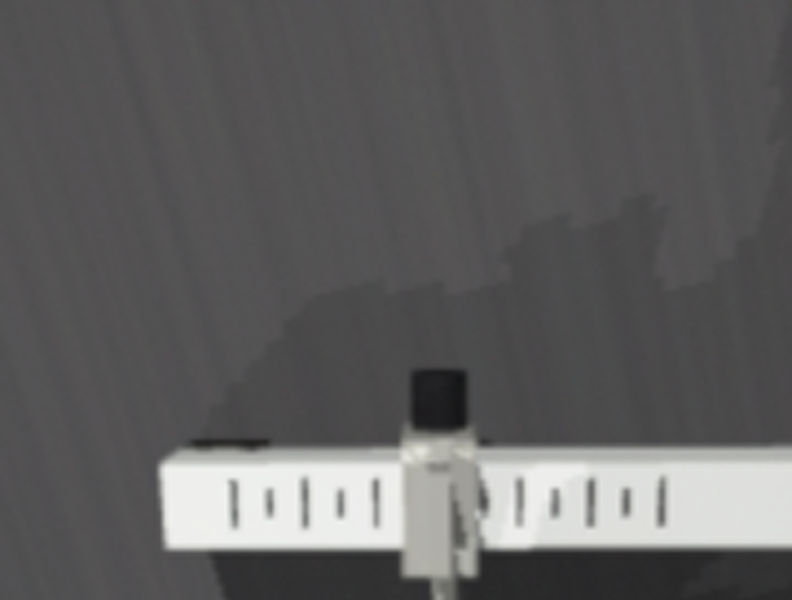

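The crop shows the pointer clamp at x≈403–478 (knob centre 439) and the index finger just below it at x≈443, so they are nearly in line. I'll refine this numerically.

```bash
python3 - <<'E'
from h import *
for k,x0,x1 in ((4,250,290),(5,306,336)):
    g=cv2.imread('pics/w%d.png'%k).mean(2).astype(int)
    print(k,x0)
    for r in list(range(144,200,2)): print(r,' '.join('%3d'%v for v in g[r,x0:x1]))
g=cv2.imread('pics/w4.png').mean(2).astype(int); print('finger w4')
for r in range(186,206,3): print(r,' '.join('%3d'%v for v in g[r,300:340]))
E
```

```text
4 250
144  70  71  71  72  71  71  71  71  71  70  70  70  70  71  70  59  49  46  42  38  37  38  38  37  37  36  36  39  57  68  70  71  72  73  73  72  72  71  70  71
146  70  70  72  70  71  72  71  71  71  70  70  70  71  71  68  54  34  32  32  33  32  31  30  27  26  23  19  21  44  64  70  70  71  72  72  72  72  71  71  72
148  70  70  70  71  71  72  71  70  71  71  70  70  71  70  71  57  39  30  30  31  32  32  29  27  25  23  20  18  36  61  69  70  71  71  72  72  71  72  72  71
150  69  70  70  71  71  71  72  71  71  71  70  70  70  70  69  57  38  30  29  28  30  28  28  28  26  22  22  21  37  61  70  70  70  71  72  73  72  71  71  71
152  69  70  69  70  71  70  71  71  71  71  71  70  70  70  69  57  37  28  27  28  30  29  28  28  24  24  21  21  35  59  69  70  69  71  71  73  72  71  72  72
154  68  69  69  70  70  70  71  71  71  71  71  70  70  70  69  61  43  29  29  29  29  30  28  26  24  24  21  19  29  57  69  71  70  70  71  72  73  72  72  71
156  68  69  69  69  70  69  71  71  72  71  70  71  70  71  74  74  55  35  29  29  28  29  30  28  28  25  2
[... 7433 characters left out ...]
  41  39  38  38  39  39  39  39  40  40  39
195  47  47  47  48  48  48  47  47  46  47  47  47  46  46  46  48  47  60 115 155 167 168 165 123  67  42  40  40  41  41  41  39  38  39  39  39  39  40  39  39
198  48  49  48  48  47  47  46  46  47  47  46  48  47  47  48  47  47  58 116 155 167 168 163 122  64  41  40  41  41  40  40  40  39  38  39  38  40  39  40  40
201  77  62  56  57  58  57  58  69  73  74  75  76  77  77  75  61  50  64 119 155 167 168 164 130  86  71  71  70  69  55  42  46  49  48  50  59  66  67  68  69
204  79  78  79  79  78  78  78  77  77  77  77  76  77  77  77  76  76  84 126 158 168 168 165 132  83  52  43  41  40  43  60  70  70  69  68  68  68  68  68  70
```

Finger centre col 320.6 and pointer centre col ≈319.4 leave about 0.6 mm still to pull. I'll apply that, re-measure, confirm the cup is unmoved, and hand in if both hold.

```bash
python3 - <<'E'
from h import *
p0=np.array(get_obs()['position'])
bot.servo_line(np.array([.4765,-.1826,.0688])-.0317*ex,velocity=.03); bot.dwell(.5); st('adj'); print('d',(np.array(get_obs()['position'])-p0)@ex)
snap('wrist','w6.png'); snap('scene','s6.png')
g=cv2.imread('pics/w6.png').mean(2)
def mid(r0,r1,th,a=300,b=340,inv=False):
    p=g[r0:r1,a:b].mean(0); p=-p if inv else p; th=-th if inv else th; i=np.where(p>th)[0]; l,r=i[0],i[-1]
    return a+(l-(p[l]-th)/(p[l]-p[l-1])+r+(p[r]-th)/(p[r]-p[r+1]))/2
print('clamp',mid(185,189,105),'knob',mid(147,154,50,inv=True),'finger',mid(192,196,80))
A=cv2.imread('pics/s3.png').astype(int); B=cv2.imread('pics/s6.png').astype(int)
print('cup diff',np.abs(A-B)[205:246,232:258].mean(),np.abs(A-B)[198:246,228:262].max(2).mean())
for im in (A,B): print(im[240:248,247].mean(1).round(),im[225,228:264].mean(1).round().astype(int).tolist())
E
```

```text
adj 20.38 [ 0.4472 -0.1755  0.0689] F [ 8.4 -0.8 -7.9] w 0.0112 g 78.0
d -0.0006685360383822109
clamp 320.3220611916264 knob 320.33720970657765 finger 320.1786201576749
cup diff 1.1444652908067543 3.113970588235294
[147. 146. 146. 147. 145. 200. 227. 236.] [236, 236, 235, 217, 172, 148, 149, 147, 146, 147, 147, 148, 147, 151, 149, 147, 147, 147, 145, 144, 145, 144, 148, 153, 156, 160, 161, 168, 170, 179, 216, 234, 237, 237, 237, 237]
[146. 147. 147. 147. 145. 202. 228. 236.] [236, 236, 236, 217, 174, 148, 147, 146, 147, 147, 148, 148, 150, 151, 148, 148, 148, 148, 148, 146, 145, 142, 148, 153, 156, 160, 163, 166, 171, 179, 216, 235, 238, 237, 237, 238]
```

Finger (320.2) and pointer (320.3) are in line, and the cup hasn't moved.

```bash
python3 -c "
from h import *
print(hand_in())"
```

```text
the job is handed in; nothing more can be done
None
```

The job is handed in: the cup is standing upside down on the peg with its rim on the deck, and the slide is held level with the pointer to within about half a millimetre, at about 20.5 s on the robot's clock; the hand-in returned no verdict.

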